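Sort bolts and a castor wheel into the boxes under the rack

ROBOT

A 6-joint arm with a two-finger parallel gripper is mounted at the origin on the work surface. World frame = base frame: x ahead of the robot, y to its left, z up, the work surface at z = 0. Lengths are in m, angles in rad, forces in N, time in s.
With the tool pointing down it reaches from about 0.375 to 0.975 m from the base axis. Payload 3.8 kg.
Tool frame: the origin (TCP) lies on the mounting face of the last link; the fingertips stand 173 mm ahead of it and the grasp point (between the pads) lies 155 mm ahead of it; z points along the fingers, y is the direction in which the jaws open and shut (so a half turn about z gives the same grasp; the last joint's range is limited). The gripper opens to 85 mm and grips with 20 to 120 N. Pads are 22 mm wide; open, the fingers measure 114 mm over their backs; the gripper's body (76 mm by 85 mm) begins 54 mm behind the grasp point. The pads swing forward as they close: fully open they stand 13 mm farther back than shut.
Start: joints at [1.25, 0.264, 1.604, -0, 1.274, -0.037], TCP at [0.189, 0.648, 0.405] pointing down, gripper open.
Joint ranges: [-2.63, 2.63], [-0.94, 2.18], [0.31, 2.57], [-1.31, 4.45], [0, 2.66], [-2.55, 2.55]. Speed limits (rad/s): [2.57, 2.57, 3.14, 3.14, 3.14, 3.14].

INTERFACE

Orientations are given as a rotation vector (axis times angle).
In Python, from workcell import bot, imaging, order gives the robot as it stands. The module is installed in compiled form; this text tells all that it offers.
- The arm moves only by the shell command python3 -m creep 'ROWS' [OPENING] [FORCE]. ROWS is JSON, a list of rows, each an object with "slide": the shift along the tool's x, y, z each as a share of 25 mm, from -1 to 1, a list of three; "angular": the turn, a rotation vector about the tool's x, y, z each as a share of 4 degrees, from -1 to 1, a list of three. A call has 1 to 5 rows; each row shifts and turns the commanded pose from where the row before left it, along the tool's axes as they then stand; what a row does not reach is not made up. A row lasts 1/12 s, in which the tool goes at most 41.7 mm and 7.16 degrees, less where a joint would pass 70% of its speed; a pose out of reach is approached as far as the arm can. A call with a number of a shift or a turn outside -1 to 1 is refused whole. A call with a gripper value outside its range is refused whole. OPENING is the closure, from -1 (fully open) to 1 (shut), set as the call begins (- or left out, the last holds). The fingers move at their own pace and stop on an object; FORCE is the grip in N (left out, the last holds). Time passes only in rows, so rows that do not move let the fingers close. It gives the time, the measured TCP pose, the force and the opening at its end, in the units of the state.
- bot.read_state(): the state, without advancing time (a new reading comes with each control period).
- imaging.read_camera(name): name is "side" or "top" or "wrist"; returns (picture, depth): 400x640x3 uint8, red, green, blue; 400x640 float32, m along the optical axis (not along the pixel's ray), 0 where there is no reading.
- imaging.camera_model(name): a dict with "fovy" (degrees; the focal length in pixels is half the picture's height over the tangent of half this angle, whatever the lens; pixels are square), "cx", "cy" (the principal point, pixels), "camera_from_world" (4x4, takes a point from world to camera coordinates); the wrist camera has in their place "tool_from_camera" (4x4, takes a point from camera to tool coordinates, whose origin is the TCP and whose axes are the flange's). Camera axes: x right, y down, z forward; pixel columns grow to the right and rows downward; lengths in m; the calibration is good to about 2 mm. A picture is of the moment at which its call begins: read the wrist's pose just before it. camera_model takes no time and is no camera call.
- order.finish_job(): hands the job in, once; it reports no verdict.
The state is a dict: "time": time; "q": joint angles; "joint_vel": joint speeds; "joint_torque": joint torques, N m; "tool_pos": TCP position; "tcp_rot": TCP orientation; "wrist_force": force on the tool from outside, world axes, zero at the start; "torque": the same for the moment, N m; "width": opening from 0.0 (shut) to 1.0 (fully open).
Only numpy, scipy, OpenCV 4.12 (cv2) and the standard library are available. Lean on these libraries where they do the work, as an engineer would, in place of code of your own. Each camera call takes 0.05 s, during which the arm holds its last target.

TASK

Clear the loose trolley hardware off the bench: put both hex bolts into the low wooden tray and the small castor wheel into the taller black plastic tub. Both boxes stand under the low wire rack, so reach in below its deck with a slanted hand; let the parts drop inside and leave everything else on the bench where it is.

Things in the scene. Friction and masses are not known exactly. Their poses are not given: they have to be found in the camera images.
- bolt1: One of two alike bare-steel hex bolts with nuts screwed on, lying flat on the bench. Head (x -45 to -32 mm) and nut (x 25 to 41, shank end at 44) 30 mm across flats; the round shank between is bare for 57 mm, 20 mm thick. Origin: on the bolt's axis, 15 mm above the bench as it lies; x along the bolt, head at -x. 0.15 to 0.3 kg, rigid.
- bolt2: The other of two alike bare-steel hex bolts with nuts screwed on, lying flat on the bench. Head (x -45 to -32 mm) and nut (x 25 to 41, shank end at 44) 30 mm across flats; the round shank between is bare for 57 mm, 20 mm thick. Origin: on the bolt's axis, 15 mm above the bench as it lies; x along the bolt, head at -x. 0.15 to 0.3 kg, rigid.
- wheel: Small castor wheel lying flat: black rubber tyre 50 mm diameter and 22 mm thick, grey hub 28 mm diameter and 26 mm thick, no fork. Origin: its centre, 13 mm above the bench as it lies; z is its axle. About 0.1 kg, rigid.
- tray: Low open-topped dark wooden tray for bolts, fixed, under the rack: outside 130 mm (x) by 150 mm (y) by 60 mm high, walls and floor about 6 mm. Origin: centre of its underside on the bench; z up; x away from the robot, within about 0.13 rad. Tray and tub stand side by side and may swap places.
- tub: Taller open-topped black plastic tub for the wheel, fixed, under the rack: outside 130 mm (x) by 150 mm (y) by 80 mm high, walls and floor about 6 mm. Origin and axes as for the tray.
- rack: Fixed red rack with a wire deck over tray and tub: 600 mm wide (y), 200 deep (x), underside 300 mm above the bench, 25 mm posts at the corners, front open; stock on the deck's ends, up to 370 mm high. Origin: bench level, under the middle of the front edge (nearer the robot); x runs inwards, away from the robot; yaw within 0.1 rad. The boxes jut out 0 to 20 mm in front of that edge.
- eyebolt: Bystander among the parts, not to be sorted: dark steel eye bolt lying flat, 92 mm long, ring 44 mm across, 10 mm thick. Origin about the middle of its length, 5 mm above the bench; x towards the ring.
- offcut: Bystander among the parts, not to be sorted: red-painted offcut of square steel tube, 60 mm long (x), 30 mm by 30 mm. Origin: its centre, 15 mm above the bench.
- wrench: Bystander: steel wrench lying on the bench to the robot's right, outside the working area.
- screwdriver: Bystander: screwdriver lying on the bench to the robot's left, outside the working area.

How it is judged:
At the end, for the whole second after the job is handed in: Both bolts lie in the wooden tray and the wheel lies in the black tub, each with its centre within the box's inner walls and below its rim (58 mm above the tray's underside, 75 mm above the tub's), at rest (under 0.03 m/s) and released (x of bolt1 in the frame of tray between -0.059 and 0.059 m and y of bolt1 in the frame of tray between -0.069 and 0.069 m and z of bolt1 in the frame of tray between 0 and 0.058 m and linear speed of each of bolt1, bolt2, wheel below 0.03 m/s and x of bolt2 in the frame of tray between -0.059 and 0.059 m and y of bolt2 in the frame of tray between -0.069 and 0.069 m and z of bolt2 in the frame of tray between 0 and 0.058 m and x of wheel in the frame of tub between -0.059 and 0.059 m and y of wheel in the frame of tub between -0.069 and 0.069 m and z of wheel in the frame of tub between 0 and 0.075 m); the robot touches nothing.
It fails at once if the eyebolt is shifted by more than 50 mm (distance of eyebolt from where it was at the start of the episode above 0.05 m).
It fails at once if the offcut is shifted by more than 50 mm (distance of offcut from where it was at the start of the episode above 0.05 m).
It fails at once if the wrench is shifted by more than 50 mm (distance of wrench from where it was at the start of the episode above 0.05 m).
It fails at once if the screwdriver is shifted by more than 50 mm (distance of screwdriver from where it was at the start of the episode above 0.05 m).
It also fails if it takes over 59 s, if anything falls off the work surface, if the arm or the gripper's body presses on something with over 40 N, if the wrist force passes 120 N, or if a joint passes its speed limit or range.

## Working session

There is one attempt and no reset: what is moved stays moved. The work goes in short steps, Python scripts to look and compute and a shell command to move; the robot and the scene stay as the last step left them, time stands still between calls to the robot, and variables do not carry over. Pictures are saved under pics/ and viewed, and the job is handed in when it is done.

```bash
mkdir -p pics; ls
cat > h.py <<'E'
import numpy as np,cv2
from scipy.spatial.transform import Rotation as R
from workcell import bot,imaging,order
def K(m): 
    return 200/np.tan(np.radians(m['fovy'])/2)
def pts(d,m,T): # world points; T world_from_cam
    f=K(m); v,u=np.mgrid[0:400,0:640]
    P=np.stack([(u-m['cx'])/f*d,(v-m['cy'])/f*d,d],-1)
    return P@T[:3,:3].T+T[:3,3]
E
python3 - <<'E'
from h import *
s=bot.read_state();print(s)
for n in ['top','side']:
    m=imaging.camera_model(n);print(n,m)
    p,d=imaging.read_camera(n); np.savez('pics/%s.npz'%n,p=p,d=d); cv2.imwrite('pics/%s0.png'%n,p[:,:,::-1])
print(imaging.camera_model('wrist'))
E
```

```text
pics
{'time': 0.0, 'q': array([ 1.25007274e+00,  2.64798013e-01,  1.60536253e+00,  1.97042603e-05,
        1.27369635e+00, -3.69044389e-02]), 'joint_vel': array([ 0.00216443,  0.00014262,  0.0008242 ,  0.00128696,  0.00065509,
       -0.0018208 ]), 'joint_torque': array([-2.61681871e-04, -5.15122783e+01, -3.67304707e+01, -1.39619929e-04,
        1.33323896e-02, -2.52726215e-05]), 'tool_pos': array([0.18891291, 0.64767932, 0.40333754]), 'tcp_rot': array([-0.44427638, -3.10959226,  0.00349421]), 'wrist_force': array([0.2462956 , 0.08834732, 0.37764618]), 'torque': array([0.02727354, 0.04110889, 0.02531438]), 'width': 0.9970368286729878}
top {'fovy': 46.412452558601984, 'cx': 321.68905090546167, 'cy': 204.53899020856537, 'camera_from_world': array([[-1.04856078e-02, -9.99938971e-01, -3.47933282e-03,
        -4.29485360e-04],
       [-9.79858688e-01,  1.09688298e-02, -1.99390662e-01,
         5.74297736e-01],
       [ 1.99416658e-01,  1.31852220e-03, -9.79913903e-01,
         1.20068590e+00],
       [ 0.00000000e+00,  0.00000000e+00,  0.00000000e+00,
         1.00000000e+00]])}
side {'fovy': 43.33322135062495, 'cx': 323.3278780989058, 'cy': 195.6225409420514, 'camera_from_world': array([[ 0.80269109, -0.59637136, -0.00531186, -0.42205534],
       [-0.35888104, -0.47588709, -0.80295447,  0.23531061],
       [ 0.4763312 ,  0.64643072, -0.5960167 ,  1.49336158],
       [ 0.        ,  0.        ,  0.        ,  1.        ]])}
{'fovy': 68.44009381422322, 'cx': 318.8658526155273, 'cy': 208.51156929855833, 'tool_from_camera': array([[-1.27111701e-03, -9.52168528e-01, -3.05570743e-01,
         7.80252290e-02],
       [ 9.99999190e-01, -1.22897798e-03, -3.30273188e-04,
         8.92289373e-04],
       [-6.10639792e-05, -3.05570916e-01,  9.52169319e-01,
         3.04564737e-02],
       [ 0.00000000e+00,  0.00000000e+00,  0.00000000e+00,
         1.00000000e+00]])}
```

View pics/top0.png

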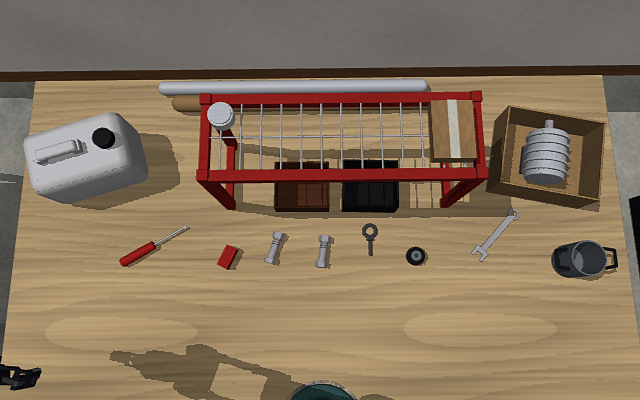

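View pics/side0.png

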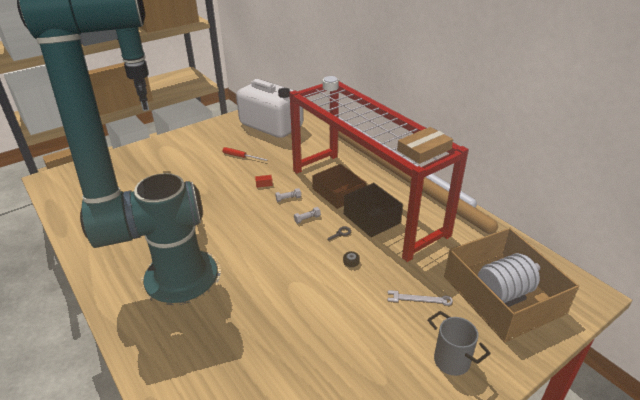

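The top picture shows: offcut (228,257), bolts (274,248) and (323,251), eyebolt (370,238), wheel (416,256), tray (302,186) and tub (370,186), both under the front beam of the rack. Next I measure them from depth.

Run:
```python
from h import *
z=np.load('pics/top.npz');p,d=z['p'],z['d'];m=imaging.camera_model('top')
T=np.linalg.inv(m['camera_from_world']);P=pts(d,m,T)
print('bench z',np.median(P[280:340,200:400,2]))
ok=(d>0)&(P[...,2]>0.005)
mask=np.zeros((400,640),np.uint8);mask[215:275,110:525]=ok[215:275,110:525]
n,l,st,c=cv2.connectedComponentsWithStats(mask)
for i in range(1,n):
    if st[i,4]<40: continue
    Q=P[l==i]; q=Q[:,:2]; C,S,A=cv2.minAreaRect((q*1000).astype(np.float32))
    a=np.linalg.eigh(np.cov(q.T))[1][:,1]
    print(st[i],c[i].round(),'mean',q.mean(0).round(4),'rect',np.round(C),np.round(S),'zmax',Q[:,2].max().round(3),'pca',np.degrees(np.arctan2(a[1],a[0])).round(1))
# boxes, rack
img=cv2.resize(p[80:230,180:500],None,fx=2.5,fy=2.5,interpolation=cv2.INTER_CUBIC);cv2.imwrite('pics/crop.png',img[:,:,::-1])
img=cv2.resize(p[215:280,210:440],None,fx=3.4,fy=3.4,interpolation=cv2.INTER_CUBIC);cv2.imwrite('pics/crop2.png',img[:,:,::-1])
for nm,lo,hi,u0,u1 in [('tray',.05,.07,260,335),('tub',.07,.09,335,410),('rackfront',.295,.33,190,500)]:
    M=np.zeros((400,640),bool);M[85:215,u0:u1]=1
    M&=(d>0)&(P[...,2]>lo)&(P[...,2]<hi)
    Q=P[M];print(nm,len(Q),Q.min(0).round(3),Q.max(0).round(3),'rect',cv2.minAreaRect((Q[:,:2]*1000).astype(np.float32)))
```

```text
bench z -0.00028197783993799685
[471 215  48  47 288] [493. 237.] mean [ 0.4882 -0.4803] rect [ 496. -485.] [ 37. 169.] zmax 0.015 pca 136.1
[362 223  15  34 183] [369. 236.] mean [ 0.4935 -0.1372] rect [ 487. -132.] [41. 89.] zmax 0.019 pca 179.8
[119 224  68  44 433] [143. 250.] mean [0.4598 0.4825] rect [476. 460.] [ 27. 210.] zmax 0.035 pca 121.2
[263 231  22  34 300] [274. 247.] mean [0.465  0.1251] rect [465. 126.] [34. 89.] zmax 0.034 pca 161.1
[314 234  17  34 301] [323. 251.] mean [ 0.4536 -0.0078] rect [455.  -9.] [37. 92.] zmax 0.035 pca 171.1
[217 244  21  26 294] [227. 256.] mean [0.4399 0.2514] rect [441. 253.] [32. 66.] zmax 0.038 pca 155.2
[406 247  19  18 274] [415. 256.] mean [ 0.4374 -0.2581] rect [ 438. -259.] [47. 48.] zmax 0.033 pca 118.4
tray 388 [ 0.565 -0.025  0.05 ] [0.696 0.124 0.066] rect ((630.4625244140625, 49.90467834472656), (148.77796936035156, 129.21572875976562), 89.29998779296875)
tub 455 [ 0.561 -0.214  0.07 ] [ 0.696 -0.061  0.087] rect ((628.220458984375, -137.19601440429688), (149.70008850097656, 131.44378662109375), 88.05262756347656)
rackfront 10304 [ 0.573 -0.362  0.295] [0.775 0.262 0.33 ] rect ((674.2847290039062, -50.3087158203125), (624.407958984375, 202.25022888183594), 89.99226379394531)
```

View pics/crop.png

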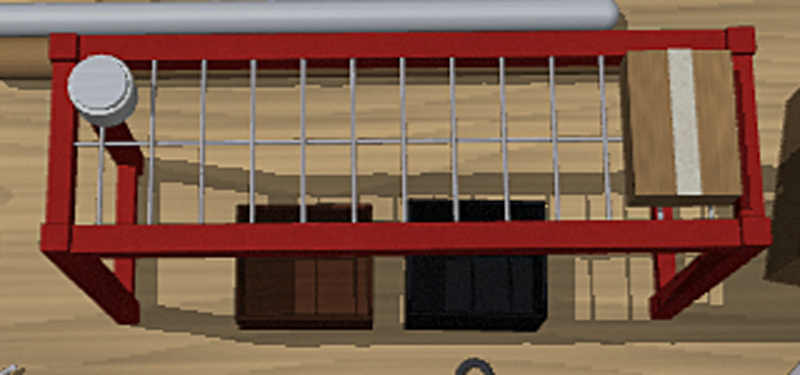

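View pics/crop2.png

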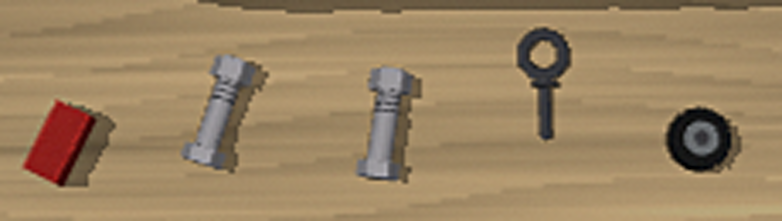

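```bash
cat >> h.py <<'E'
import json
def pose(s=None):
    s=s or bot.read_state(); return np.array(s['tool_pos']),R.from_rotvec(s['tcp_rot'])
def down(az,tilt=0):
    # tool x azimuth az(deg) when pointing down (x toward robot ~180); tilt leans fingers away from tool-x side (toward -x tool) by tilt deg
    x=np.array([np.cos(np.radians(az)),np.sin(np.radians(az)),0]);z=np.array([0,0,-1.]);y=np.cross(z,x)
    M=np.stack([x,y,z],1); return R.from_matrix(M)*R.from_euler('y',-tilt,degrees=True)
def plan(pt,Rt,grasp=True,start=None,n=None):
    # pt: target of grasp point (155mm ahead) if grasp else TCP
    pt=np.array(pt,float)
    p,Rc=start or pose()
    tgt=pt-Rt.apply([0,0,.155]) if grasp else pt
    rv=(Rc.inv()*Rt).as_rotvec(degrees=True); D=tgt-p
    if n is None: 
        n=int(np.ceil(max(np.abs(rv).max()/4, np.linalg.norm(D)/.025*1.0,1)))
    print('n',n,'rot',rv.round(1),'D',D.round(3))
    step=R.from_rotvec(rv/n,degrees=True); Rr=Rc
    for i in range(n):
        sl=Rr.inv().apply(D/n)/.025
        if i%5==0 or n<7: print(i,'slide',sl.round(2),'ang',(rv/n/4).round(2))
        Rr=Rr*step
    return
def log():
    s=bot.read_state();open('log.jsonl','a').write(json.dumps([list(map(float,s['q'])),list(map(float,s['tool_pos'])),list(map(float,s['tcp_rot']))])+'\n')
E
python3 - <<'E'
from h import *
log()
plan([.46,.126,.35],down(162),False)
E
```

```text
n 24 rot [-0.1 -0.   1.7] D [ 0.271 -0.522 -0.053]
0 slide [-0.68 -0.71  0.09] ang [-0.   -0.    0.02]
5 slide [-0.68 -0.7   0.09] ang [-0.   -0.    0.02]
10 slide [-0.69 -0.7   0.09] ang [-0.   -0.    0.02]
15 slide [-0.69 -0.7   0.09] ang [-0.   -0.    0.02]
20 slide [-0.69 -0.69  0.09] ang [-0.   -0.    0.02]
```

```bash
L='python3 -c "from h import *;log()"'
python3 -m creep '[{"slide":[-0.7,-0.7,0.1],"angular":[0,0,0.02]},{"slide":[-0.7,-0.7,0.1],"angular":[0,0,0.02]},{"slide":[-0.7,-0.7,0.1],"angular":[0,0,0.02]},{"slide":[-0.7,-0.7,0.1],"angular":[0,0,0.02]},{"slide":[-0.7,-0.7,0.1],"angular":[0,0,0.02]}]' -1 60; eval $L
python3 -m creep '[{"slide":[-0.7,-0.7,0.1],"angular":[0,0,0.02]},{"slide":[-0.7,-0.7,0.1],"angular":[0,0,0.02]},{"slide":[-0.7,-0.7,0.1],"angular":[0,0,0.02]},{"slide":[-0.7,-0.7,0.1],"angular":[0,0,0.02]},{"slide":[-0.7,-0.7,0.1],"angular":[0,0,0.02]}]'; eval $L
```

```text
time: 0.52
tool_pos: [0.2484, 0.5381, 0.3913]
tcp_rot: [-0.455, -3.108, 0.002]
wrist_force: [0.1, 0.1, 0.1]
width: 0.999
time: 0.93
tool_pos: [0.3069, 0.4289, 0.379]
tcp_rot: [-0.466, -3.106, 0.001]
wrist_force: [0.3, 0.2, -0.1]
width: 0.999
```

```bash
L='python3 -c "from h import *;log()"'
python3 -m creep '[{"slide":[-0.7,-0.7,0.1],"angular":[0,0,0.02]},{"slide":[-0.7,-0.7,0.1],"angular":[0,0,0.02]},{"slide":[-0.7,-0.7,0.1],"angular":[0,0,0.02]},{"slide":[-0.7,-0.7,0.1],"angular":[0,0,0.02]},{"slide":[-0.7,-0.7,0.1],"angular":[0,0,0.02]}]' -1 60; eval $L
python3 -m creep '[{"slide":[-0.7,-0.7,0.1],"angular":[0,0,0.02]},{"slide":[-0.7,-0.7,0.1],"angular":[0,0,0.02]},{"slide":[-0.7,-0.7,0.1],"angular":[0,0,0.02]},{"slide":[-0.7,-0.7,0.1],"angular":[0,0,0.02]},{"slide":[-0.4,-0.4,0.1],"angular":[0,0,0.02]}]'; eval $L
python3 - <<'E'
from h import *
import time
D=[json.loads(l) for l in open('log.jsonl')]
for q,p,r in D: print(np.round(q,3),np.round(p,3))
s=bot.read_state();p,Rc=pose(s)
pic,d=imaging.read_camera('wrist');np.savez('pics/w1.npz',p=pic,d=d,tp=p,r=Rc.as_rotvec());cv2.imwrite('pics/w1.png',pic[:,:,::-1])
E
```

```text
time: 1.35
tool_pos: [0.3645, 0.3195, 0.3666]
tcp_rot: [-0.477, -3.105, 0.001]
wrist_force: [0.1, 0.1, -0.1]
width: 0.997
time: 1.77
tool_pos: [0.4169, 0.2184, 0.3542]
tcp_rot: [-0.49, -3.103, 0.002]
wrist_force: [0.5, -0.4, -0.4]
width: 1.002
[ 1.25   0.265  1.605 -0.     1.274 -0.037] [0.189 0.648 0.403]
[ 1.096  0.119  1.8   -0.     1.224 -0.184] [0.248 0.538 0.391]
[ 0.903  0.003  1.947 -0.     1.193 -0.371] [0.307 0.429 0.379]
[ 0.668 -0.072  2.042 -0.     1.172 -0.598] [0.364 0.319 0.367]
[ 4.300e-01 -9.000e-02  2.083e+00 -1.000e-03  1.149e+00 -8.280e-01] [0.417 0.218 0.354]
```

View pics/w1.png

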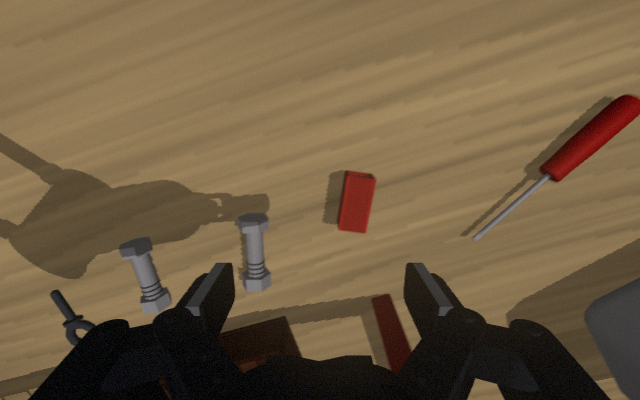

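```bash
cat > kin.py <<'E'
import numpy as np,json
from scipy.optimize import least_squares
D=[json.loads(l) for l in open('log.jsonl')]
from scipy.spatial.transform import Rotation as R
# planar: a1 + L2 sin q2 + L3 sin(q2+q3) ; lateral
def f(x,full=False):
    a1,L2,L3,h,lat=x;o=[]
    for q,p,r in D:
        c,s=np.cos(q[0]),np.sin(q[0])
        rr=p[0]*c+p[1]*s; la=-p[0]*s+p[1]*c
        o+=[a1+L2*np.sin(q[1])+L3*np.sin(q[1]+q[2])-rr,h+L2*np.cos(q[1])+L3*np.cos(q[1]+q[2])-p[2],lat-la]
    return np.array(o)
r=least_squares(f,[0,.5,.5,.2,.025]);print(r.x.round(4),np.abs(r.fun).max())
E
python3 kin.py
python3 - <<'E'
from h import *
z=np.load('pics/w1.npz');p,d=z['p'],z['d'];m=imaging.camera_model('wrist')
Tw=np.eye(4);Tw[:3,:3]=R.from_rotvec(z['r']).as_matrix();Tw[:3,3]=z['tp']
P=pts(d,m,Tw@m['tool_from_camera'])
for nm,(u0,u1,v0,v1) in dict(B=(118,175,232,318),A=(235,275,208,296),off=(335,380,165,238)).items():
    M=np.zeros((400,640),bool);M[v0:v1,u0:u1]=1;M&=(P[...,2]>.006)&(d>0)&(P[...,2]<.05)
    if nm!='off': M&=(p.max(-1)>60)
    Q=P[M];C,S,A=cv2.minAreaRect((Q[:,:2]*1000).astype(np.float32));a=np.linalg.eigh(np.cov(Q[:,:2].T))[1][:,1]
    print(nm,len(Q),Q[:,:2].mean(0).round(4),C,S,A,Q[:,2].max().round(3),np.degrees(np.arctan2(a[1],a[0])))
print('bench',np.median(P[20:100,200:400,2]))
E
```

```text
[-2.000e-04  5.118e-01  5.656e-01  7.620e-02  2.490e-02] 0.00010863961571261349
B 1440 [ 0.4546 -0.0036] (452.2005615234375, -7.026092529296875) (34.37614440917969, 86.83002471923828) 81.21918487548828 0.032 173.37745100285503
A 1732 [0.4611 0.1288] (463.71405029296875, 125.99726867675781) (34.73517990112305, 87.32709503173828) 71.4901123046875 0.032 161.9058316760029
off 1762 [0.4383 0.2526] (440.20391845703125, 252.9589080810547) (30.2822265625, 60.55374526977539) 64.1578598022461 0.033 153.72896166434498
bench 0.0003732707984026584
```

The wrist view shows bolt B at (147,275), bolt A at (255,253) and the offcut at (356,202), and both cameras agree on positions. Next I hover over bolt A, tilted 20°, with the jaws across the shank.

Run:
```python
from h import *
log()
plan([.459,.128,.11],down(161.5,20),True)
```

```text
n 5 rot [ -0.1 -20.    0.5] D [-0.009 -0.073 -0.098]
0 slide [-0.11 -0.57  0.79] ang [-0.   -1.    0.03]
1 slide [-0.06 -0.57  0.79] ang [-0.   -1.    0.03]
2 slide [-0.01 -0.57  0.79] ang [-0.   -1.    0.03]
3 slide [ 0.05 -0.57  0.79] ang [-0.   -1.    0.03]
4 slide [ 0.1  -0.57  0.79] ang [-0.   -1.    0.03]
```

```bash
python3 -m creep '[{"slide":[-0.1,-0.57,0.8],"angular":[0,-1,0.03]},{"slide":[-0.05,-0.57,0.8],"angular":[0,-1,0.03]},{"slide":[0,-0.57,0.8],"angular":[0,-1,0.03]},{"slide":[0.05,-0.57,0.8],"angular":[0,-1,0.03]},{"slide":[0.1,-0.57,0.8],"angular":[0,-1,0.03]}]'
python3 - <<'E'
from h import *
p,Rc=pose();pic,d=imaging.read_camera('wrist');cv2.imwrite('pics/w2.png',pic[:,:,::-1])
m=imaging.camera_model('wrist');Tw=np.eye(4);Tw[:3,:3]=Rc.as_matrix();Tw[:3,3]=p
P=pts(d,m,Tw@m['tool_from_camera'])
np.savez('pics/w2.npz',P=P,p=pic,d=d)
log();q=bot.read_state()['q'];print(q.round(3),pose()[0])
plan([.459,.128,.0235],down(161.5,20),True)
E
```

```text
time: 2.23
tool_pos: [0.407, 0.148, 0.2544]
tcp_rot: [0.448, 2.757, -0.076]
wrist_force: [0.1, -0.9, 0.3]
width: 1.0
[ 0.379 -0.125  2.352 -0.362  0.68  -0.614] [0.40337179 0.14544976 0.24923817]
n 4 rot [-0.2 -0.1  0.1] D [ 0.005 -0.001 -0.08 ]
0 slide [0.22 0.01 0.77] ang [-0.02 -0.01  0.01]
1 slide [0.22 0.01 0.77] ang [-0.02 -0.01  0.01]
2 slide [0.22 0.01 0.77] ang [-0.02 -0.01  0.01]
3 slide [0.22 0.01 0.77] ang [-0.02 -0.01  0.01]
```

View pics/w2.png

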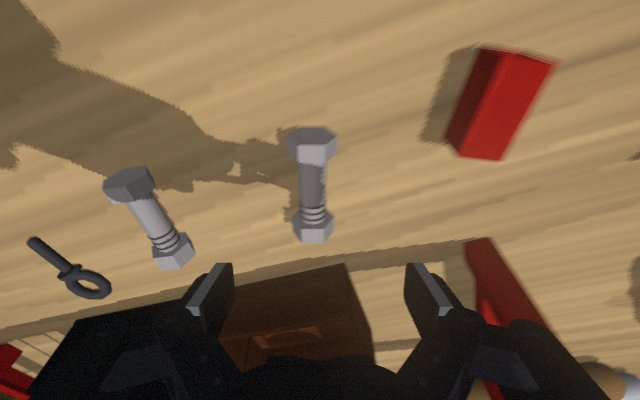

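Bolt A (x≈313) sits centred and parallel between the open pads (218 to 420). I descend.

```bash
python3 -m creep '[{"slide":[0.22,0,0.8],"angular":[0,0,0]},{"slide":[0.22,0,0.8],"angular":[0,0,0]},{"slide":[0.22,0,0.8],"angular":[0,0,0]},{"slide":[0.22,0,0.6],"angular":[0,0,0]},{"slide":[0,0,0],"angular":[0,0,0]}]'
python3 - <<'E'
from h import *
log();s=bot.read_state();print(s['q'].round(3))
plan([.459,.128,.0235],down(161.5,20),True)
E
```

```text
time: 2.7
tool_pos: [0.4104, 0.1464, 0.1743]
tcp_rot: [0.449, 2.766, -0.082]
wrist_force: [-0.8, 0.3, -0.7]
width: 1.003
[ 0.373  0.033  2.385 -0.467  0.504 -0.49 ]
n 1 rot [-0.1 -0.3  0.1] D [-0.002 -0.002 -0.005]
0 slide [ 0.11 -0.08  0.18] ang [-0.03 -0.08  0.02]
```

```bash
python3 -m creep '[{"slide":[0.1,-0.05,0.12],"angular":[0,0,0]},{"slide":[0,0,0],"angular":[0,0,0]},{"slide":[0,0,0],"angular":[0,0,0]},{"slide":[0,0,0],"angular":[0,0,0]},{"slide":[0,0,0],"angular":[0,0,0]}]' 1 80
python3 -m creep '[{"slide":[0,0,0],"angular":[0,0,0]},{"slide":[0,0,0],"angular":[0,0,0]},{"slide":[0,0,0],"angular":[0,0,0]},{"slide":[0,0,0],"angular":[0,0,0]}]'
```

```text
time: 3.12
tool_pos: [0.4112, 0.1463, 0.1747]
tcp_rot: [0.449, 2.758, -0.075]
wrist_force: [-3.7, -5.1, 2.7]
width: 0.298
time: 3.45
tool_pos: [0.4111, 0.1463, 0.1749]
tcp_rot: [0.449, 2.758, -0.076]
wrist_force: [-4.0, 0.4, 8.2]
width: 0.199
```

Run:
```python
from h import *
pic,d=imaging.read_camera('wrist');cv2.imwrite('pics/w3.png',pic[:,:,::-1])
s=bot.read_state();print(s['width'],s['wrist_force'],s['tool_pos'])
```

```text
0.19244947185466152 [-3.9048183   0.24785941  8.89019246] [0.41111011 0.14626257 0.17483769]
```

View pics/w3.png

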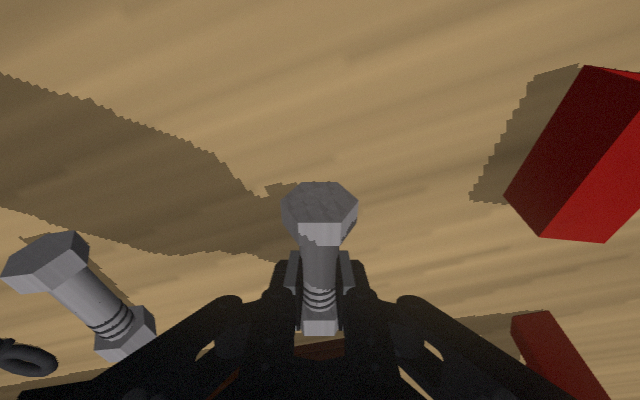

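```bash
python3 -m creep '[{"slide":[0,0,0],"angular":[0,0,0]},{"slide":[0,0,0],"angular":[0,0,0]},{"slide":[0,0,0],"angular":[0,0,0]},{"slide":[0.07,-0.05,0.2],"angular":[0,0,0]},{"slide":[0,0,0],"angular":[0,0,0]}]' -0.1
python3 - <<'E'
from h import *
s=bot.read_state();print(s['q'].round(3),s['width'])
plan([.459,.128,.0235],down(161.5,20),True)
E
```

```text
time: 3.92
tool_pos: [0.4098, 0.1446, 0.1674]
tcp_rot: [0.449, 2.761, -0.078]
wrist_force: [0.2, -0.7, 0.3]
width: 0.551
[ 0.369  0.044  2.392 -0.487  0.481 -0.471] 0.5506900289021404
n 1 rot [ 0.1 -0.1  0. ] D [-0.001  0.     0.002]
0 slide [ 0.02 -0.   -0.08] ang [ 0.02 -0.02  0.01]
```

```bash
python3 -m creep '[{"slide":[0,0,-0.06],"angular":[0,0,0]},{"slide":[0,0,0],"angular":[0,0,0]},{"slide":[0,0,0],"angular":[0,0,0]},{"slide":[0,0,0],"angular":[0,0,0]},{"slide":[0,0,0],"angular":[0,0,0]}]' 1 80
python3 -m creep '[{"slide":[0,0,0],"angular":[0,0,0]},{"slide":[0,0,0],"angular":[0,0,0]}]'
python3 - <<'E'
from h import *
plan([.459,.128,.16],down(161.5,20),True)
E
```

```text
time: 4.33
tool_pos: [0.4099, 0.1451, 0.1699]
tcp_rot: [0.449, 2.759, -0.076]
wrist_force: [-2.4, 0.5, 4.1]
width: 0.201
time: 4.5
tool_pos: [0.4099, 0.1451, 0.1699]
tcp_rot: [0.449, 2.759, -0.076]
wrist_force: [-3.1, 1.2, 5.4]
width: 0.2
n 6 rot [0.1 0.  0. ] D [-0.001 -0.     0.136]
0 slide [-0.3  -0.   -0.85] ang [0.01 0.   0.  ]
1 slide [-0.3  -0.   -0.85] ang [0.01 0.   0.  ]
2 slide [-0.3  -0.   -0.85] ang [0.01 0.   0.  ]
3 slide [-0.3  -0.   -0.85] ang [0.01 0.   0.  ]
4 slide [-0.3  -0.   -0.85] ang [0.01 0.   0.  ]
5 slide [-0.3  -0.   -0.85] ang [0.01 0.   0.  ]
```

```bash
python3 -m creep '[{"slide":[-0.3,0,-0.8],"angular":[0,0,0]},{"slide":[-0.3,0,-0.8],"angular":[0,0,0]},{"slide":[-0.3,0,-0.8],"angular":[0,0,0]},{"slide":[-0.3,0,-0.8],"angular":[0,0,0]}]'
python3 - <<'E'
from h import *
log();s=bot.read_state();print(s['q'].round(3),s['width'],s['wrist_force'])
plan([.60,.085,.115],down(183,36),True,n=10)
pic,d=imaging.read_camera('wrist');cv2.imwrite('pics/w4.png',pic[:,:,::-1])
E
```

```text
time: 4.83
tool_pos: [0.4098, 0.1443, 0.2549]
tcp_rot: [0.449, 2.762, -0.078]
wrist_force: [0.6, 1.1, -2.0]
width: 0.204
[ 0.368 -0.124  2.339 -0.349  0.685 -0.636] 0.204126983306296 [ 0.57356986  1.11563085 -1.99560589]
n 10 rot [-10.1 -15.9 -19. ] D [ 0.099 -0.064 -0.015]
0 slide [-0.41 -0.12  0.21] ang [-0.25 -0.4  -0.48]
5 slide [-0.35 -0.2   0.25] ang [-0.25 -0.4  -0.48]
```

View pics/w4.png

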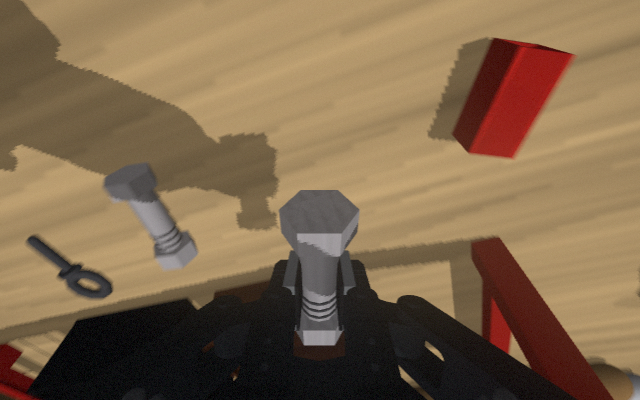

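```bash
python3 -m creep '[{"slide":[-0.68,-0.2,0.35],"angular":[-0.42,-0.66,-0.79]},{"slide":[-0.66,-0.23,0.37],"angular":[-0.42,-0.66,-0.79]},{"slide":[-0.64,-0.26,0.39],"angular":[-0.42,-0.66,-0.79]},{"slide":[-0.61,-0.3,0.4],"angular":[-0.42,-0.66,-0.79]},{"slide":[-0.58,-0.34,0.42],"angular":[-0.42,-0.66,-0.79]}]'
python3 - <<'E'
from h import *
log();s=bot.read_state();print(s['q'].round(3),s['width'],s['wrist_force'])
plan([.60,.085,.115],down(183,36),True)
plan([.635,.08,.115],down(183,38),True)
E
```

```text
time: 5.3
tool_pos: [0.4945, 0.0932, 0.2432]
tcp_rot: [0.012, 2.559, 0.007]
wrist_force: [-0.5, 1.4, -2.7]
width: 0.199
[ 0.168 -0.031  2.323 -0.323  0.287 -1.109] 0.1985684009860645 [-0.52059012  1.40102762 -2.7318327 ]
n 1 rot [-1.6 -2.6 -3.1] D [ 0.014 -0.013 -0.003]
0 slide [-0.43 -0.52  0.41] ang [-0.4  -0.65 -0.76]
n 2 rot [-1.7 -4.6 -3. ] D [ 0.045 -0.018 -0.006]
0 slide [-0.69 -0.36  0.6 ] ang [-0.21 -0.57 -0.38]
1 slide [-0.66 -0.39  0.62] ang [-0.21 -0.57 -0.38]
```

Run:
```python
from h import *
plan([.635,.08,.115],down(187,37),True,n=3)
pic,d=imaging.read_camera('side');cv2.imwrite('pics/s1.png',cv2.resize(pic[40:260,100:500],None,fx=2,fy=2)[:,:,::-1])
```

```text
n 3 rot [-3.9 -3.6 -6.3] D [ 0.048 -0.025 -0.004]
0 slide [-0.5  -0.32  0.4 ] ang [-0.33 -0.3  -0.53]
1 slide [-0.48 -0.35  0.4 ] ang [-0.33 -0.3  -0.53]
2 slide [-0.46 -0.38  0.4 ] ang [-0.33 -0.3  -0.53]
```

View pics/s1.png

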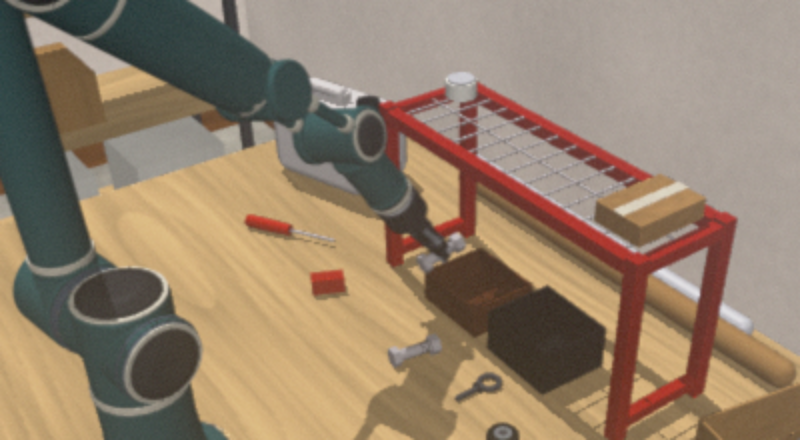

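```bash
cat >> h.py <<'E'
def robo(name='side'):
    p0,Rc=pose();pic,d=imaging.read_camera(name);m=imaging.camera_model(name)
    P=pts(d,m,np.linalg.inv(m['camera_from_world']))
    L=(P-p0)@Rc.as_matrix()   # tool coords
    r=np.hypot(L[...,0],L[...,1]); M=(d>0)&(r<.12)&(L[...,2]>-.25)&(L[...,2]<.05)&(np.abs(P[...,2]-.2)<.3)
    M&=(pic[...,0].astype(int)<=pic[...,2].astype(int)+8)
    for a in np.arange(-.25,.05,.03):
        k=M&(L[...,2]>=a)&(L[...,2]<a+.03)
        if k.sum()>5: print('toolz %.2f n %d minx %.3f miny %.3f maxy %.3f  worldx %.3f z@that %.3f'%(a,k.sum(),np.percentile(L[k][:,0],2),L[k][:,1].min(),L[k][:,1].max(),np.percentile(P[k][:,0],98),np.median(P[k][:,2])))
    return pic
E
python3 -c "
from h import *
robo()"
```

```text
toolz -0.25 n 70 minx -0.025 miny -0.066 maxy 0.036  worldx 0.395 z@that 0.439
toolz -0.22 n 526 minx -0.049 miny -0.071 maxy 0.042  worldx 0.426 z@that 0.410
toolz -0.19 n 221 minx -0.058 miny -0.073 maxy 0.031  worldx 0.444 z@that 0.376
toolz -0.16 n 91 minx -0.017 miny -0.068 maxy 0.026  worldx 0.435 z@that 0.345
toolz -0.13 n 120 minx -0.024 miny -0.048 maxy -0.001  worldx 0.459 z@that 0.332
toolz -0.10 n 158 minx -0.029 miny -0.042 maxy 0.003  worldx 0.477 z@that 0.311
toolz -0.07 n 155 minx -0.030 miny -0.042 maxy 0.002  worldx 0.493 z@that 0.286
toolz -0.04 n 69 minx -0.031 miny -0.041 maxy -0.002  worldx 0.502 z@that 0.268
toolz -0.01 n 25 minx -0.028 miny -0.035 maxy -0.014  worldx 0.520 z@that 0.246
```

```bash
python3 -m creep '[{"slide":[-0.5,-0.32,0.4],"angular":[-0.33,-0.3,-0.53]},{"slide":[-0.48,-0.35,0.4],"angular":[-0.33,-0.3,-0.53]},{"slide":[-0.46,-0.38,0.4],"angular":[-0.33,-0.3,-0.53]}]'
python3 - <<'E'
from h import *
log();s=bot.read_state();print(s['q'].round(3),s['width'],s['wrist_force'])
plan([.637,.08,.09],down(187,37),True)
pic,d=imaging.read_camera('side');cv2.imwrite('pics/s2.png',cv2.resize(pic[40:260,100:500],None,fx=2,fy=2)[:,:,::-1])
E
```

```text
time: 5.65
tool_pos: [0.5342, 0.0733, 0.2393]
tcp_rot: [-0.126, 2.507, 0.048]
wrist_force: [-0.0, 1.0, -2.7]
width: 0.206
[ 0.086  0.037  2.275  0.067  0.197 -1.647] 0.20606652137416556 [-0.04050853  1.0438553  -2.71566708]
n 2 rot [-0.5 -0.8 -1.1] D [ 0.01  -0.005 -0.026]
0 slide [ 0.15 -0.12  0.53] ang [-0.06 -0.1  -0.14]
1 slide [ 0.15 -0.12  0.52] ang [-0.06 -0.1  -0.14]
```

View pics/s2.png

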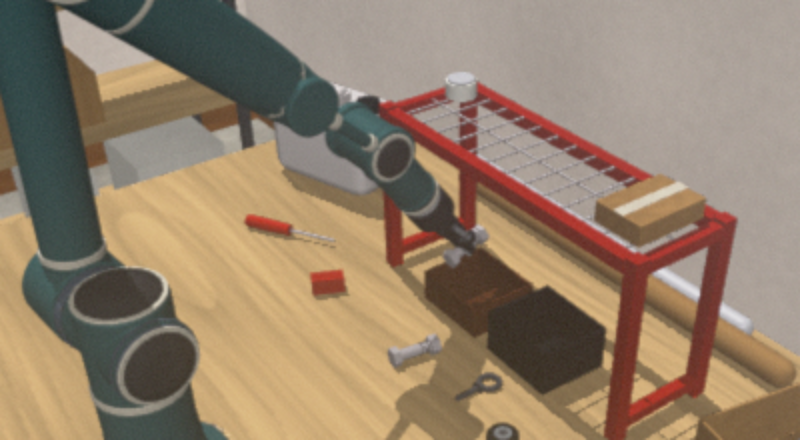

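```bash
python3 -m creep '[{"slide":[0,-0.12,0.4],"angular":[-0.06,-0.1,-0.14]},{"slide":[0.15,-0.12,0.5],"angular":[-0.06,-0.1,-0.14]},{"slide":[0,0,0],"angular":[0,0,0]}]'
python3 - <<'E'
from h import *
log();s=bot.read_state();print(s['q'].round(3),s['width'],s['wrist_force'])
p,Rc=pose(s);print(p+Rc.apply([0,0,.155]))
pic,d=imaging.read_camera('wrist');cv2.imwrite('pics/w5.png',pic[:,:,::-1])
E
```

```text
time: 5.95
tool_pos: [0.5438, 0.0687, 0.2172]
tcp_rot: [-0.149, 2.496, 0.052]
wrist_force: [-0.9, -0.4, -2.9]
width: 0.203
[ 0.07   0.092  2.272  0.224  0.139 -1.831] 0.20281785991872225 [-0.94606166 -0.39874499 -2.90978559]
[0.63587148 0.07994352 0.09303511]
```

View pics/w5.png

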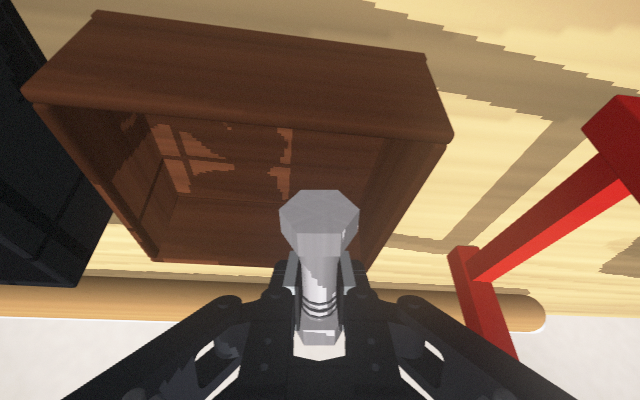

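The bolt hangs over the tray, to the right of its middle and inside the walls. I release it.

```bash
python3 -m creep '[{"slide":[0,0,0],"angular":[0,0,0]},{"slide":[0,0,0],"angular":[0,0,0]},{"slide":[0,0,0],"angular":[0,0,0]},{"slide":[0,0,0],"angular":[0,0,0]}]' -0.2
python3 - <<'E'
from h import *
log();s=bot.read_state();print(s['q'].round(3),s['width'],s['wrist_force'])
pic,d=imaging.read_camera('wrist');cv2.imwrite('pics/w6.png',pic[:,:,::-1])
plan([.56,.05,.14],down(185,30),True)
E
```

```text
time: 6.33
tool_pos: [0.546, 0.0692, 0.222]
tcp_rot: [-0.151, 2.486, 0.051]
wrist_force: [-0.1, 0.1, -0.3]
width: 0.598
[ 0.071  0.087  2.269  0.223  0.138 -1.832] 0.5979212069668658 [-0.12646852  0.10550845 -0.34046053]
n 4 rot [1.1 7.3 1.6] D [-0.063 -0.026  0.052]
0 slide [ 0.21 -0.18 -0.82] ang [0.07 0.46 0.1 ]
1 slide [ 0.23 -0.19 -0.81] ang [0.07 0.46 0.1 ]
2 slide [ 0.25 -0.19 -0.8 ] ang [0.07 0.46 0.1 ]
3 slide [ 0.28 -0.2  -0.79] ang [0.07 0.46 0.1 ]
```

View pics/w6.png

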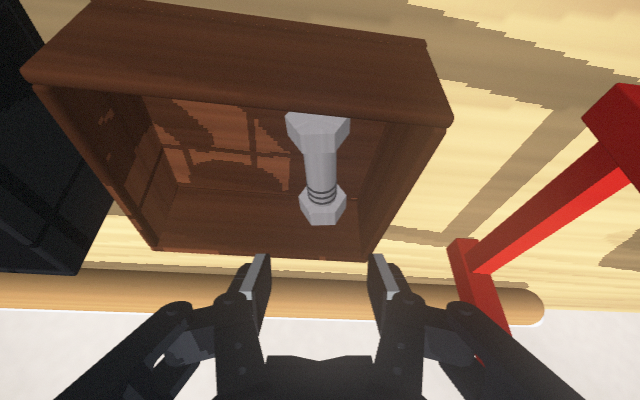

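Bolt 1 is in the tray. I back out along the hand's axis.

```bash
python3 -m creep '[{"slide":[0.2,-0.18,-0.8],"angular":[0,0,0]},{"slide":[0.2,-0.18,-0.8],"angular":[0.07,0.5,0.1]},{"slide":[0.25,-0.2,-0.8],"angular":[0.07,0.6,0.1]},{"slide":[0.28,-0.2,-0.8],"angular":[0.1,0.7,0.15]}]' -1
python3 - <<'E'
from h import *
s=bot.read_state();print(s['q'].round(3))
plan([.4475,-.007,.10],down(171.5,20),True)
E
```

```text
time: 6.72
tool_pos: [0.4817, 0.0422, 0.273]
tcp_rot: [-0.12, 2.618, 0.03]
wrist_force: [0.2, 0.5, 0.6]
width: 1.0
[ 0.024 -0.117  2.321  0.08   0.418 -1.702]
n 4 rot [ 5.7  9.8 12.5] D [-0.087 -0.041 -0.027]
0 slide [ 0.92 -0.33 -0.21] ang [0.36 0.61 0.78]
1 slide [ 0.91 -0.39 -0.16] ang [0.36 0.61 0.78]
2 slide [ 0.89 -0.44 -0.11] ang [0.36 0.61 0.78]
3 slide [ 0.87 -0.49 -0.06] ang [0.36 0.61 0.78]
```

```bash
python3 -m creep '[{"slide":[0.92,-0.33,-0.2],"angular":[0.36,0.6,0.78]},{"slide":[0.9,-0.4,-0.16],"angular":[0.36,0.6,0.78]},{"slide":[0.9,-0.44,-0.1],"angular":[0.36,0.6,0.78]},{"slide":[0.87,-0.5,-0.06],"angular":[0.36,0.6,0.78]},{"slide":[0,0,0],"angular":[0,0,0]}]'
python3 - <<'E'
from h import *
s=bot.read_state();print(s['q'].round(3))
pic,d=imaging.read_camera('wrist');cv2.imwrite('pics/w7.png',pic[:,:,::-1])
plan([.4475,-.007,.0225],down(171.5,20),True)
E
```

```text
time: 7.13
tool_pos: [0.3923, -0.0001, 0.2417]
tcp_rot: [0.211, 2.787, -0.038]
wrist_force: [-0.2, 0.3, -1.2]
width: 0.996
[-0.048 -0.229  2.452 -0.066  0.573 -1.419]
n 3 rot [ 0.   0.2 -0. ] D [ 0.001  0.001 -0.075]
0 slide [0.34 0.01 0.94] ang [ 0.    0.02 -0.  ]
1 slide [0.34 0.01 0.94] ang [ 0.    0.02 -0.  ]
2 slide [0.34 0.01 0.94] ang [ 0.    0.02 -0.  ]
```

View pics/w7.png

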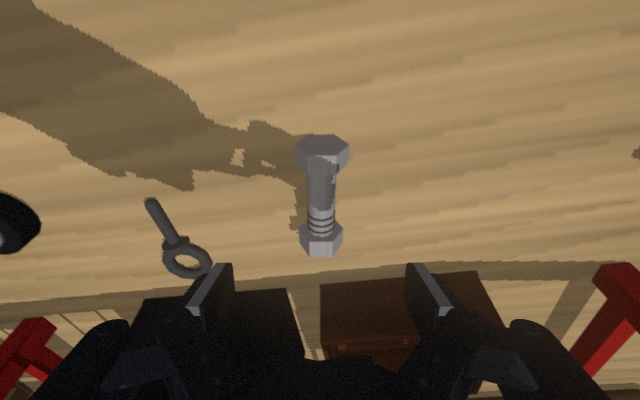

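```bash
python3 -m creep '[{"slide":[0.34,0,0.9],"angular":[0,0,0]},{"slide":[0.34,0,0.9],"angular":[0,0,0]},{"slide":[0.34,0,0.9],"angular":[0,0,0]},{"slide":[0,0,0],"angular":[0,0,0]}]'
python3 - <<'E'
from h import *
s=bot.read_state();print(s['q'].round(3))
plan([.4475,-.007,.0225],down(171.5,20),True)
E
```

```text
time: 7.52
tool_pos: [0.3941, 0.001, 0.1684]
tcp_rot: [0.206, 2.786, -0.036]
wrist_force: [-1.5, 0.0, -0.2]
width: 1.001
[-0.046 -0.065  2.497 -0.096  0.364 -1.385]
n 1 rot [ 0.  -0.   0.1] D [ 0.001 -0.    -0.   ]
0 slide [-0.03 -0.    0.02] ang [ 0.01 -0.01  0.01]
```

```bash
python3 -m creep '[{"slide":[0,0,0],"angular":[0,0,0]},{"slide":[0,0,0],"angular":[0,0,0]},{"slide":[0,0,0],"angular":[0,0,0]},{"slide":[0,0,0],"angular":[0,0,0]},{"slide":[0,0,0],"angular":[0,0,0]}]' 1 80
python3 -m creep '[{"slide":[0,0,0],"angular":[0,0,0]},{"slide":[0,0,0],"angular":[0,0,0]},{"slide":[0,0,0],"angular":[0,0,0]}]'
python3 -m creep '[{"slide":[-0.3,0,-0.8],"angular":[0,0,0]},{"slide":[-0.3,0,-0.8],"angular":[0,0,0]},{"slide":[-0.3,0,-0.8],"angular":[0,0,0]},{"slide":[-0.3,0,-0.8],"angular":[0,0,0]},{"slide":[0,0,0],"angular":[0,0,0]}]'
python3 - <<'E'
from h import *
log();s=bot.read_state();print(s['q'].round(3),s['width'],s['wrist_force'])
plan([.61,.02,.115],down(181,36),True)
plan([.61,.02,.115],down(181,36),True,n=8)
pic,d=imaging.read_camera('wrist');cv2.imwrite('pics/w8.png',pic[:,:,::-1])
E
```

```text
time: 7.93
tool_pos: [0.3967, 0.0007, 0.1731]
tcp_rot: [0.206, 2.777, -0.035]
wrist_force: [0.4, -0.3, -0.1]
width: 0.301
time: 8.18
tool_pos: [0.3966, 0.0007, 0.1732]
tcp_rot: [0.206, 2.777, -0.035]
wrist_force: [-5.3, 1.3, 10.4]
width: 0.197
time: 8.6
tool_pos: [0.3982, 0.0005, 0.2617]
tcp_rot: [0.206, 2.771, -0.035]
wrist_force: [1.5, -0.2, -0.9]
width: 0.197
[-0.046 -0.255  2.43  -0.06   0.606 -1.426] 0.1965491466219505 [ 1.46633032 -0.19042895 -0.9417483 ]
n 5 rot [ -4.4 -15.1  -8.4] D [ 0.121  0.018 -0.021]
0 slide [-0.81  0.28  0.49] ang [-0.22 -0.76 -0.42]
1 slide [-0.79  0.25  0.54] ang [-0.22 -0.76 -0.42]
2 slide [-0.77  0.22  0.58] ang [-0.22 -0.76 -0.42]
3 slide [-0.74  0.19  0.63] ang [-0.22 -0.76 -0.42]
4 slide [-0.72  0.16  0.67] ang [-0.22 -0.76 -0.42]
n 8 rot [ -4.4 -15.1  -8.4] D [ 0.121  0.018 -0.021]
0 slide [-0.51  0.18  0.31] ang [-0.14 -0.47 -0.26]
5 slide [-0.46  0.12  0.39] ang [-0.14 -0.47 -0.26]
```

View pics/w8.png

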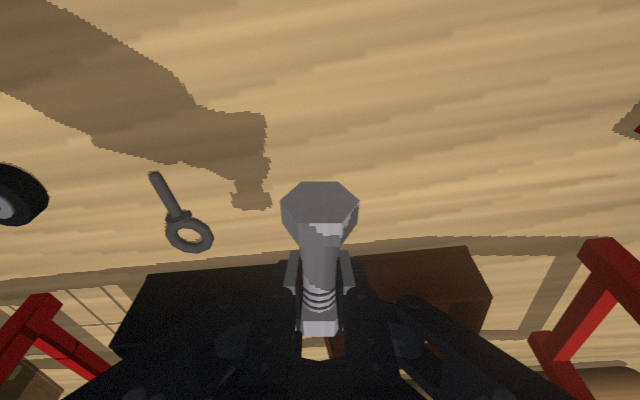

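```bash
python3 -m creep '[{"slide":[-0.8,0.28,0.45],"angular":[-0.22,-0.76,-0.42]},{"slide":[-0.8,0.25,0.5],"angular":[-0.22,-0.76,-0.42]},{"slide":[-0.77,0.22,0.55],"angular":[-0.22,-0.76,-0.42]},{"slide":[-0.75,0.2,0.6],"angular":[-0.22,-0.76,-0.42]},{"slide":[-0.72,0.16,0.65],"angular":[-0.22,-0.76,-0.42]}]'
python3 - <<'E'
from h import *
log();s=bot.read_state();print(s['q'].round(3),s['width'],s['wrist_force'])
plan([.635,.023,.115],down(180.5,37),True)
plan([.635,.023,.093],down(180.5,37),True)
E
```

```text
time: 9.07
tool_pos: [0.5147, 0.019, 0.2359]
tcp_rot: [-0.024, 2.522, 0.007]
wrist_force: [0.5, 1.0, -1.4]
width: 0.198
[-1.900e-02 -2.000e-03  2.320e+00  1.040e-01  2.050e-01 -1.703e+00] 0.19792423886158886 [ 0.46624775  0.9581229  -1.37843007]
n 2 rot [ 0.3 -1.5  0.5] D [0.027 0.003 0.003]
0 slide [-0.47  0.05  0.27] ang [ 0.04 -0.19  0.06]
1 slide [-0.47  0.06  0.27] ang [ 0.04 -0.19  0.06]
n 2 rot [ 0.3 -1.5  0.5] D [ 0.027  0.003 -0.019]
0 slide [-0.22  0.05  0.63] ang [ 0.04 -0.19  0.06]
1 slide [-0.21  0.06  0.63] ang [ 0.04 -0.19  0.06]
```

```bash
python3 -m creep '[{"slide":[-0.47,0.05,0.27],"angular":[0,-0.2,0.06]},{"slide":[-0.2,0.05,0.5],"angular":[0,-0.2,0.06]},{"slide":[0.1,0,0.4],"angular":[0,0,0]},{"slide":[0,0,0],"angular":[0,0,0]}]'
python3 - <<'E'
from h import *
log();s=bot.read_state();print(s['q'].round(3),s['width'],s['wrist_force'])
p,Rc=pose(s);print(p+Rc.apply([0,0,.155]))
pic,d=imaging.read_camera('wrist');cv2.imwrite('pics/w9.png',pic[:,:,::-1])
E
```

```text
time: 9.4
tool_pos: [0.5427, 0.0219, 0.2198]
tcp_rot: [-0.011, 2.5, 0.011]
wrist_force: [-1.3, 0.5, -2.8]
width: 0.196
[-0.011  0.079  2.281  0.122  0.142 -1.705] 0.1960817630607175 [-1.28309602  0.51152048 -2.76732118]
[0.63542722 0.02351354 0.09562935]
```

View pics/w9.png

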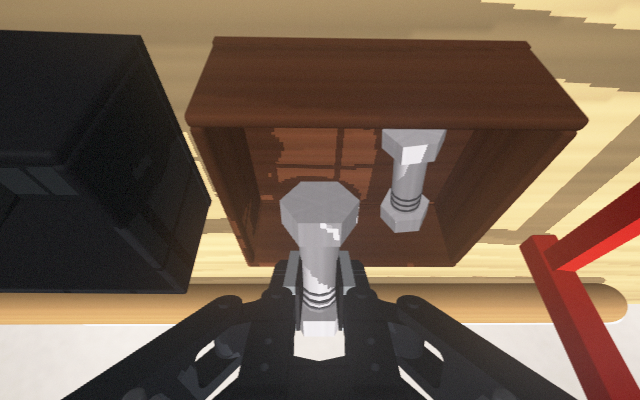

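Bolt 2 hangs over the free left half of the tray, with bolt 1 at (405,185) clear to its right. I release it.

```bash
python3 -m creep '[{"slide":[0,0,0],"angular":[0,0,0]},{"slide":[0,0,0],"angular":[0,0,0]},{"slide":[0,0,0],"angular":[0,0,0]},{"slide":[0,0,0],"angular":[0,0,0]}]' -0.2
python3 -m creep '[{"slide":[0.2,0,-0.8],"angular":[0,0,0]},{"slide":[0.2,0,-0.8],"angular":[0,0.5,0]},{"slide":[0.25,0,-0.8],"angular":[0,0.6,0]},{"slide":[0.28,0,-0.8],"angular":[0,0.7,0]}]' -1
python3 - <<'E'
from h import *
s=bot.read_state();print(s['q'].round(3))
pic,d=imaging.read_camera('wrist');cv2.imwrite('pics/w10.png',pic[:,:,::-1])
plan([.435,-.259,.12],down(160,15),True)
plan([.435,-.259,.12],down(150,15),True,n=14)
E
```

```text
time: 9.78
tool_pos: [0.5441, 0.0217, 0.2243]
tcp_rot: [-0.011, 2.491, 0.011]
wrist_force: [-0.0, -0.2, 0.4]
width: 0.597
time: 10.12
tool_pos: [0.4775, 0.0208, 0.2756]
tcp_rot: [-0.012, 2.62, 0.01]
wrist_force: [0.3, 0.2, -0.9]
width: 0.998
[-0.015 -0.133  2.329  0.04   0.425 -1.627]
n 12 rot [ 8.1 14.7 19. ] D [-0.079 -0.266 -0.008]
0 slide [ 0.25 -0.88 -0.12] ang [0.17 0.31 0.4 ]
5 slide [ 0.13 -0.92 -0.04] ang [0.17 0.31 0.4 ]
10 slide [ 0.01 -0.93  0.02] ang [0.17 0.31 0.4 ]
n 14 rot [12.  14.4 28.3] D [-0.076 -0.26  -0.008]
0 slide [ 0.21 -0.74 -0.1 ] ang [0.21 0.26 0.5 ]
5 slide [ 0.08 -0.77 -0.03] ang [0.21 0.26 0.5 ]
10 slide [-0.06 -0.77  0.03] ang [0.21 0.26 0.5 ]
```

View pics/w10.png

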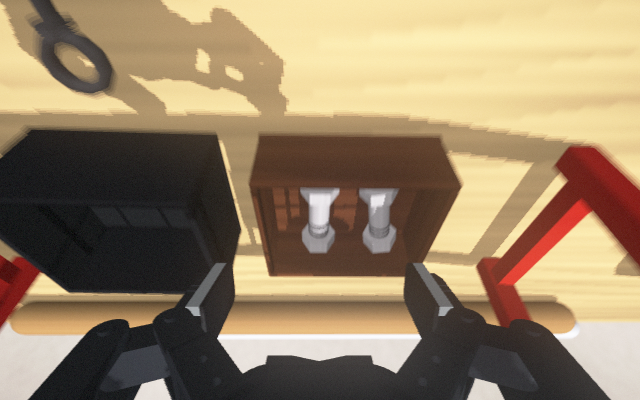

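Both bolts lie side by side in the tray at (318,220) and (378,220). Next is the wheel.

```bash
python3 -m creep '[{"slide":[0.3,-0.74,-0.1],"angular":[0.21,0.26,0.5]},{"slide":[0.2,-0.75,-0.1],"angular":[0.21,0.26,0.5]},{"slide":[0.16,-0.76,-0.08],"angular":[0.21,0.26,0.5]},{"slide":[0.13,-0.77,-0.06],"angular":[0.21,0.26,0.5]},{"slide":[0.1,-0.77,-0.04],"angular":[0.21,0.26,0.5]}]'
python3 -m creep '[{"slide":[0.08,-0.77,-0.03],"angular":[0.21,0.26,0.5]},{"slide":[0.05,-0.77,-0.02],"angular":[0.21,0.26,0.5]},{"slide":[0.02,-0.77,0],"angular":[0.21,0.26,0.5]},{"slide":[0,-0.77,0],"angular":[0.21,0.26,0.5]},{"slide":[-0.04,-0.77,0.02],"angular":[0.21,0.26,0.5]}]'
python3 -m creep '[{"slide":[-0.06,-0.77,0.03],"angular":[0.21,0.26,0.5]},{"slide":[-0.08,-0.77,0.04],"angular":[0.21,0.26,0.5]},{"slide":[-0.1,-0.77,0.05],"angular":[0.21,0.26,0.5]},{"slide":[-0.12,-0.77,0.06],"angular":[0.21,0.26,0.5]},{"slide":[0,0,0],"angular":[0,0,0]}]'
python3 - <<'E'
from h import *
s=bot.read_state();print(s['q'].round(3))
p0,Rc=pose();pic,d=imaging.read_camera('wrist');cv2.imwrite('pics/w11.png',pic[:,:,::-1])
m=imaging.camera_model('wrist');Tw=np.eye(4);Tw[:3,:3]=Rc.as_matrix();Tw[:3,3]=p0
P=pts(d,m,Tw@m['tool_from_camera'])
M=(d>0)&(P[...,2]>.012)&(P[...,2]<.035)&(np.hypot(P[...,0]-.437,P[...,1]+.259)<.045)
Q=P[M];print(len(Q),cv2.minEnclosingCircle((Q[:,:2]*1000).astype(np.float32)),Q[:,2].max(),Q.mean(0))
M&=(P[...,2]>.02);Q=P[M];print(len(Q),cv2.minEnclosingCircle((Q[:,:2]*1000).astype(np.float32)))
plan([.434,-.257,.018],down(150,15),True)
E
```

```text
time: 10.58
tool_pos: [0.4481, -0.0732, 0.2721]
tcp_rot: [0.249, 2.699, -0.026]
wrist_force: [0.4, -0.0, 0.1]
width: 1.001
time: 11.0
tool_pos: [0.4211, -0.166, 0.2695]
tcp_rot: [0.52, 2.759, -0.064]
wrist_force: [-0.0, -0.4, -0.0]
width: 1.004
time: 11.42
tool_pos: [0.3987, -0.2418, 0.2672]
tcp_rot: [0.744, 2.788, -0.098]
wrist_force: [0.4, -0.1, 0.2]
width: 1.001
[-0.607 -0.083  2.266  0.036  0.697 -1.68 ]
3207 ((437.3667297363281, -259.96002197265625), 24.906587600708008) 0.02839469256073296 [ 0.43409132 -0.25805429  0.02405817]
2961 ((437.3776550292969, -259.9913330078125), 24.879486083984375)
n 4 rot [0.1 0.1 0.2] D [ 0.     0.004 -0.099]
0 slide [0.27 0.03 0.95] ang [0.01 0.   0.01]
1 slide [0.27 0.03 0.96] ang [0.01 0.   0.01]
2 slide [0.27 0.03 0.96] ang [0.01 0.   0.01]
3 slide [0.27 0.03 0.96] ang [0.01 0.   0.01]
```

View pics/w11.png

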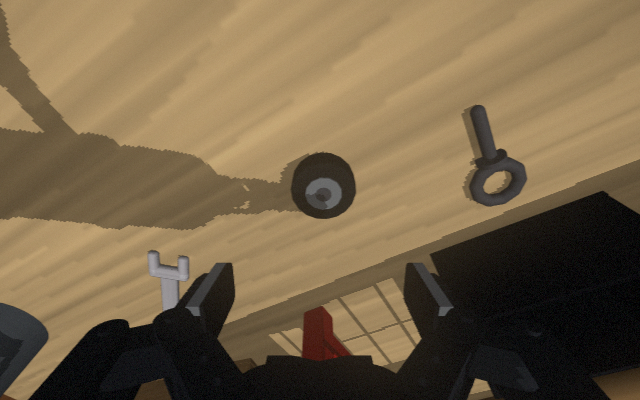

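```bash
python3 -m creep '[{"slide":[0.24,0.02,0.95],"angular":[0,0,0]},{"slide":[0.24,0.02,0.95],"angular":[0,0,0]},{"slide":[0.24,0.02,0.95],"angular":[0,0,0]},{"slide":[0.24,0.02,0.9],"angular":[0,0,0]},{"slide":[0,0,0],"angular":[0,0,0]}]'
python3 - <<'E'
from h import *
s=bot.read_state();print(s['q'].round(3))
plan([.4365,-.2595,.018],down(150,15),True)
E
```

```text
time: 11.88
tool_pos: [0.3984, -0.2354, 0.1655]
tcp_rot: [0.741, 2.799, -0.09]
wrist_force: [-1.3, -0.3, -0.6]
width: 1.0
[-0.596  0.092  2.332  0.05   0.467 -1.692]
n 1 rot [ 0.3 -0.5  0.3] D [ 0.003 -0.004  0.002]
0 slide [-0.21 -0.07 -0.04] ang [ 0.06 -0.14  0.08]
```

```bash
python3 -m creep '[{"slide":[-0.15,-0.05,0],"angular":[0,0,0]},{"slide":[0,0,0],"angular":[0,0,0]},{"slide":[0,0,0],"angular":[0,0,0]},{"slide":[0,0,0],"angular":[0,0,0]},{"slide":[0,0,0],"angular":[0,0,0]}]' 1 60
python3 -m creep '[{"slide":[0,0,0],"angular":[0,0,0]},{"slide":[0,0,0],"angular":[0,0,0]}]'
python3 -m creep '[{"slide":[-0.25,0,-0.8],"angular":[0,0,0]},{"slide":[-0.25,0,-0.8],"angular":[0,0,0]},{"slide":[-0.25,0,-0.8],"angular":[0,0,0]},{"slide":[-0.25,0,-0.8],"angular":[0,0,0]},{"slide":[-0.25,0,-0.8],"angular":[0,0,0]}]'
python3 - <<'E'
from h import *
s=bot.read_state();print(s['q'].round(3),s['width'],s['wrist_force'])
plan([.60,-.145,.135],down(165,36),True,n=10)
pic,d=imaging.read_camera('wrist');cv2.imwrite('pics/w12.png',pic[:,:,::-1])
E
```

```text
time: 12.3
tool_pos: [0.4047, -0.2416, 0.1732]
tcp_rot: [0.739, 2.786, -0.096]
wrist_force: [-0.4, 1.5, 6.8]
width: 0.561
time: 12.47
tool_pos: [0.4047, -0.2416, 0.1732]
tcp_rot: [0.739, 2.786, -0.096]
wrist_force: [-0.2, 2.5, 7.4]
width: 0.563
time: 12.88
tool_pos: [0.4068, -0.243, 0.2771]
tcp_rot: [0.74, 2.79, -0.095]
wrist_force: [0.8, -0.4, -0.8]
width: 0.561
[-0.599 -0.081  2.243  0.035  0.719 -1.675] 0.5605925043078432 [ 0.80764015 -0.39777415 -0.84550071]
n 10 rot [ -6.3 -20.9 -13.4] D [ 0.105  0.122 -0.017]
0 slide [-0.1   0.63  0.1 ] ang [-0.16 -0.52 -0.33]
5 slide [-0.15  0.61  0.16] ang [-0.16 -0.52 -0.33]
```

View pics/w12.png

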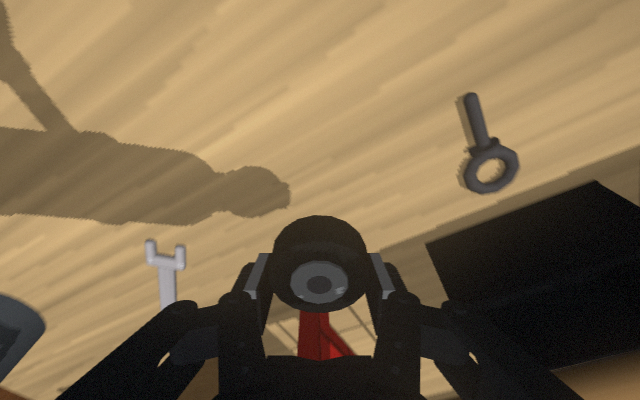

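```bash
python3 -m creep '[{"slide":[-0.1,0.63,0.1],"angular":[-0.16,-0.52,-0.33]},{"slide":[-0.1,0.63,0.1],"angular":[-0.16,-0.52,-0.33]},{"slide":[-0.12,0.63,0.12],"angular":[-0.16,-0.52,-0.33]},{"slide":[-0.13,0.62,0.13],"angular":[-0.16,-0.52,-0.33]},{"slide":[-0.14,0.61,0.15],"angular":[-0.16,-0.52,-0.33]}]'
python3 -m creep '[{"slide":[-0.15,0.61,0.16],"angular":[-0.16,-0.52,-0.33]},{"slide":[-0.16,0.6,0.18],"angular":[-0.16,-0.52,-0.33]},{"slide":[-0.17,0.6,0.2],"angular":[-0.16,-0.52,-0.33]},{"slide":[-0.18,0.6,0.22],"angular":[-0.16,-0.52,-0.33]}]'
python3 - <<'E'
from h import *
s=bot.read_state();print(s['q'].round(3),s['width'],s['wrist_force'])
p,Rc=pose(s);print(p+Rc.apply([0,0,.155]))
plan([.622,-.137,.125],down(165,37),True)
pic,d=imaging.read_camera('side');cv2.imwrite('pics/s3.png',cv2.resize(pic[40:260,100:500],None,fx=2,fy=2)[:,:,::-1])
E
```

```text
time: 13.35
tool_pos: [0.4592, -0.1812, 0.2672]
tcp_rot: [0.527, 2.647, -0.099]
wrist_force: [0.5, 0.5, -0.8]
width: 0.562
time: 13.68
tool_pos: [0.5022, -0.1326, 0.2591]
tcp_rot: [0.369, 2.526, -0.102]
wrist_force: [-0.3, 0.2, -0.7]
width: 0.56
[-0.313 -0.031  2.288  0.072  0.293 -1.657] 0.5596223169485601 [-0.26231927  0.19689002 -0.65898718]
[ 0.58551894 -0.15620052  0.13054734]
n 2 rot [-0.5 -3.1 -1.5] D [ 0.03  0.02 -0.01]
0 slide [-0.26  0.55  0.43] ang [-0.06 -0.38 -0.18]
1 slide [-0.26  0.54  0.44] ang [-0.06 -0.38 -0.18]
```

View pics/s3.png

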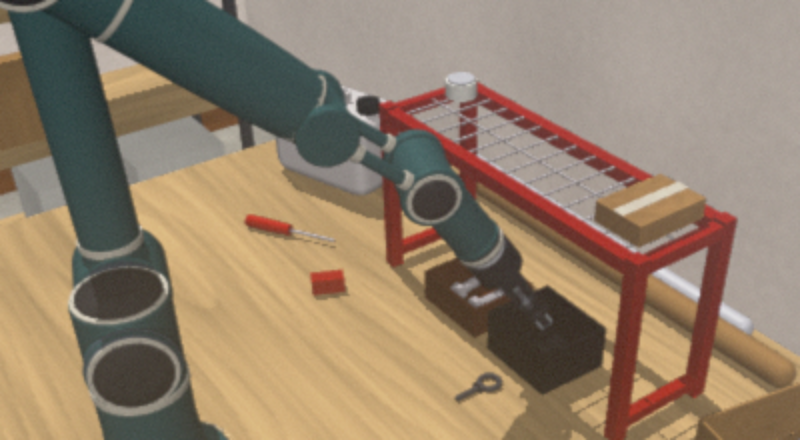

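```bash
python3 -m creep '[{"slide":[-0.4,0.55,0.3],"angular":[-0.06,-0.38,-0.18]},{"slide":[-0.26,0.54,0.44],"angular":[-0.06,-0.38,-0.18]},{"slide":[0,0,0],"angular":[0,0,0]}]'
python3 - <<'E'
from h import *
s=bot.read_state();print(s['q'].round(3),s['width'],s['wrist_force'])
p,Rc=pose(s);print(p+Rc.apply([0,0,.155]))
pic,d=imaging.read_camera('wrist');cv2.imwrite('pics/w13.png',pic[:,:,::-1])
E
```

```text
time: 13.98
tool_pos: [0.5341, -0.1129, 0.2533]
tcp_rot: [0.326, 2.479, -0.109]
wrist_force: [-0.5, 0.1, -1.1]
width: 0.56
[-0.252  0.025  2.258 -0.026  0.214 -1.538] 0.5602451009193747 [-0.4871884   0.1447822  -1.10274004]
[ 0.62408012 -0.1370015   0.12939306]
```

View pics/w13.png

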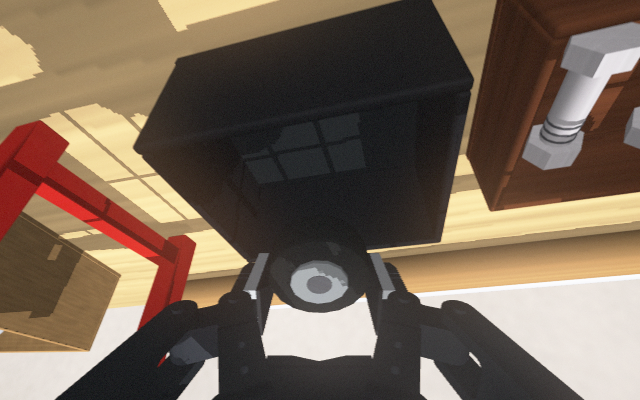

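Run:
```python
from h import *
p0,Rc=pose();pic,d=imaging.read_camera('wrist')
m=imaging.camera_model('wrist');Tw=np.eye(4);Tw[:3,:3]=Rc.as_matrix();Tw[:3,3]=p0
P=pts(d,m,Tw@m['tool_from_camera'])
for n,(u,v) in dict(hub=(319,290),tyre=(320,235),rimR=(466,90),rimL=(140,150),rearR=(436,240),rearL=(250,262)).items(): print(n,P[v,u].round(3))
```

```text
hub [ 0.624 -0.137  0.132]
tyre [ 0.601 -0.13   0.115]
rimR [ 0.569 -0.064  0.08 ]
rimL [ 0.562 -0.207  0.08 ]
rearR [ 0.687 -0.069  0.08 ]
rearL [ 0.687 -0.211  0.08 ]
```

The depth check puts the hub at (0.624, -0.137), in the middle of the tub's rim (x 0.56 to 0.69, y -0.21 to -0.065). I release it.

```bash
python3 -m creep '[{"slide":[0,0,0],"angular":[0,0,0]},{"slide":[0,0,0],"angular":[0,0,0]},{"slide":[0,0,0],"angular":[0,0,0]},{"slide":[0,0,0],"angular":[0,0,0]},{"slide":[0,0,0],"angular":[0,0,0]}]' -0.7
python3 -m creep '[{"slide":[0,0,-0.9],"angular":[0,0,0]},{"slide":[0.1,0,-0.9],"angular":[0,0,0]},{"slide":[0.2,0,-0.9],"angular":[0,0.5,0]},{"slide":[0.3,0,-0.9],"angular":[0,0.5,0]},{"slide":[0,0,0],"angular":[0,0,0]}]'
python3 - <<'E'
from h import *
s=bot.read_state();print(s['q'].round(3),s['width'],s['wrist_force'],s['tool_pos'])
pic,d=imaging.read_camera('wrist');cv2.imwrite('pics/w14.png',pic[:,:,::-1])
E
```

```text
time: 14.5
tool_pos: [0.5327, -0.1142, 0.2535]
tcp_rot: [0.329, 2.479, -0.11]
wrist_force: [-0.5, -0.1, 0.1]
width: 0.851
time: 14.92
tool_pos: [0.4686, -0.0967, 0.3198]
tcp_rot: [0.338, 2.546, -0.1]
wrist_force: [0.4, -0.1, 0.9]
width: 0.851
[-0.254 -0.207  2.307 -0.012  0.466 -1.552] 0.8509744505946589 [ 0.4342627  -0.13594688  0.94261541] [ 0.46861803 -0.09666613  0.31983857]
```

View pics/w14.png

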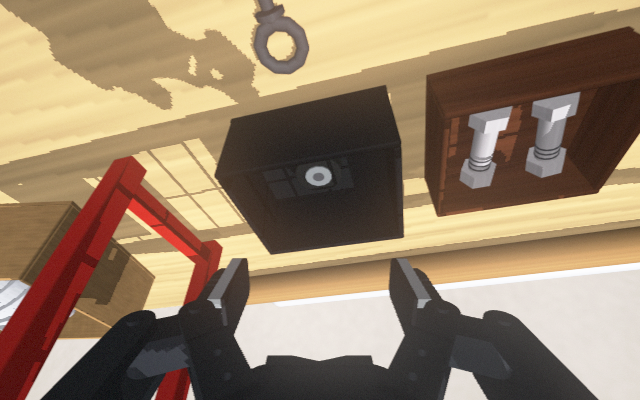

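The wheel's hub is inside the tub at (318,176) and both bolts are in the tray. Last, I check positions, then hand in.

```bash
python3 -m creep '[{"slide":[0.3,0,-0.5],"angular":[0,0,0]},{"slide":[0.3,0,-0.5],"angular":[0,0,0]},{"slide":[0,0,0],"angular":[0,0,0]},{"slide":[0,0,0],"angular":[0,0,0]},{"slide":[0,0,0],"angular":[0,0,0]}]'
python3 - <<'E'
from h import *
p0,Rc=pose();pic,d=imaging.read_camera('wrist')
m=imaging.camera_model('wrist');Tw=np.eye(4);Tw[:3,:3]=Rc.as_matrix();Tw[:3,3]=p0
P=pts(d,m,Tw@m['tool_from_camera'])
for n,c in dict(tray=(.63,.05),tub=(.628,-.137)).items():
    M=(d>0)&(np.abs(P[...,0]-c[0])<.055)&(np.abs(P[...,1]-c[1])<.065)&(P[...,2]>.012)&(P[...,2]<.075)&(pic.min(-1)>90)
    Q=P[M];print(n,len(Q),Q.min(0).round(3),Q.max(0).round(3),Q.mean(0).round(3))
t,dt=imaging.read_camera('top');cv2.imwrite('pics/top1.png',t[:,:,::-1]);z=np.load('pics/top.npz')
for n,(u0,u1,v0,v1) in dict(off=(212,245,240,275),eye=(358,382,220,258),wr=(468,522,205,265),sd=(116,192,220,270)).items():
    print(n,np.abs(t[v0:v1,u0:u1].astype(int)-z['p'][v0:v1,u0:u1]).mean().round(1))
print(bot.read_state()['wrist_force'],bot.read_state()['joint_vel'].round(3))
E
```

```text
time: 15.38
tool_pos: [0.4447, -0.0902, 0.3293]
tcp_rot: [0.338, 2.549, -0.099]
wrist_force: [0.0, 0.0, 0.2]
width: 0.847
tray 3516 [0.598 0.006 0.012] [0.685 0.103 0.038] [0.638 0.051 0.03 ]
tub 332 [ 0.616 -0.154  0.03 ] [ 0.644 -0.127  0.034] [ 0.629 -0.14   0.032]
off 6.7
eye 74.2
wr 7.4
sd 7.3
[ 0.15217744 -0.47805919  0.27135308] [0.002 0.001 0.001 0.001 0.007 0.   ]
```

View pics/top1.png

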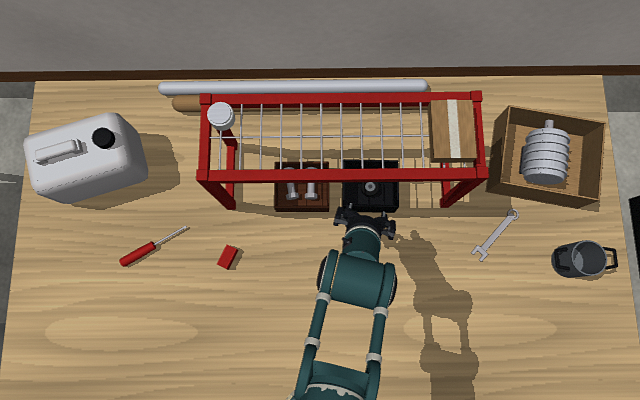

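```bash
python3 -c "
from workcell import order
print(order.finish_job())"
```

```text
the job is handed in; nothing more can be done
None
```

I put both bolts in the wooden tray and the castor wheel in the black tub, each dropped with the hand slanted in under the rack. The job was handed in at about 15.5 s of the 59 s allowed.

**Parts:** the last wrist-camera depth check shows both bolts inside the tray, with their highest visible point at 38 mm, below the 58 mm limit. The wheel's hub top is at about 32 mm in the middle of the tub, below the 75 mm limit.

**Robot:** it stood still and clear at the end, with a wrist force under 1 N. The highest force reading I saw at any step was about 12 N.

**Bystanders:** the offcut, wrench and screwdriver look unchanged in the last top picture. The eyebolt was hidden by the arm there, so that check gave no answer for it. It was last seen by the wrist camera after the wheel drop. I did not measure its position then, but the hand never came near it.

**Regrip:** my first grip on bolt 1 sat too near the fingertips, so I reopened, lowered the hand a few millimetres and gripped again before lifting.

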